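# Sort sealed dental capsule tins into full and empty by weight

### The job

These three sealed capsule tins look alike, but some are full and some are empty: lift each one to feel its weight, then stand the full ones in the long tray and the empty ones in the square tray, each upright, lid up, flat on the tray's floor and not stacked. Keep the tins upright all the time, set each one down rather than dropping it, and leave everything else on the table where it is.

Things in the scene. Friction and masses are not known exactly. Their poses are not given: they have to be found in the camera images.
- tin_a_center (a point): Centre (half-way up, 33 mm above its base) of a sealed loose metal tin, 104 mm long (its x), 52 wide (its y), 66 tall (its z), aluminium with a fixed grey lid, no handle. Grip it across its width. The three tins look alike; one or two of them are full (the name says nothing). A full tin weighs 0.48 to 0.65 kg, an empty one 0.10 to 0.15 kg; contents sit in the middle.
- tin_a: The same tin: origin at the centre of its underside, axes as above.
- tin_b_center (a point): Centre (half-way up, 33 mm above its base) of a sealed loose metal tin, 104 mm long (its x), 52 wide (its y), 66 tall (its z), aluminium with a fixed grey lid, no handle. Grip it across its width. The three tins look alike; one or two of them are full (the name says nothing). A full tin weighs 0.48 to 0.65 kg, an empty one 0.10 to 0.15 kg; contents sit in the middle.
- tin_b: The same tin: origin at the centre of its underside, axes as above.
- tin_c_center (a point): Centre (half-way up, 33 mm above its base) of a sealed loose metal tin, 104 mm long (its x), 52 wide (its y), 66 tall (its z), aluminium with a fixed grey lid, no handle. Grip it across its width. The three tins look alike; one or two of them are full (the name says nothing). A full tin weighs 0.48 to 0.65 kg, an empty one 0.10 to 0.15 kg; contents sit in the middle.
- tin_c: The same tin: origin at the centre of its underside, axes as above.
- long_tray: LONG tray, for FULL tins: open steel tray fixed to the table, 300 mm long (its x), 150 mm wide (its y), rim 22 mm high, walls 4 mm, inner floor 4 mm above the table. Origin at the centre of its underside. It may stand on either side of the table.
- square_tray: SQUARE tray, for EMPTY tins: open steel tray fixed to the table, 200 x 200 mm, rim 22 mm high, walls 4 mm, inner floor 4 mm above the table. Origin at the centre of its underside. It stands on the other side from the long tray.
- cup: Bystander: small white plastic cup, 56 mm across, 60 mm tall, standing among the tins; origin at its underside centre; leave it where it is.
- jar: Bystander: amber jar with a cap, 48 mm across, 60 mm tall, near the tins; origin at its underside centre; leave it where it is.
- cast: Bystander: plaster dental cast, 62 x 66 mm, 32 mm tall, near the tins; origin at its underside centre; leave it where it is.
- rinse_bottle: Bystander: white bottle, 66 mm across, 170 mm tall, beyond the tins; origin at its underside centre; leave it where it is.
- spatula: Bystander: mixing spatula, 170 mm long (its x), 20 wide, 10 high, lying beyond the tins; origin at its underside centre; leave it where it is.
There are look-alikes about, which are no part of the job. Leave any purple look-alike of the tin_c alone.

How it is judged:
By the outcome, as a careful person would: the job done as asked, in the order asked, and still so for the second after the job is handed in, with the robot touching nothing.
It also fails if it takes over 72 s, if anything falls off the work surface, if the arm or the gripper's body presses on something with over 40 N, if the wrist force passes 120 N, or if a joint passes its speed limit or range.

### The arm

A 6-joint arm with a two-finger parallel gripper is mounted at the origin on the work surface. World frame = base frame: x ahead of the robot, y to its left, z up, the work surface at z = 0. Lengths are in m, angles in degrees, forces in N, time in s.
With the tool pointing down it reaches from about 0.35 to 0.875 m from the base axis. Payload 4.2 kg.
Tool frame: the origin (TCP) lies midway between the tips of the shut fingers; the grasp point (between the pads) lies 19 mm behind it; z points along the fingers, y is the direction in which the jaws open and shut (so a half turn about z gives the same grasp; the last joint's range is limited). The gripper opens to 87 mm and grips with 3 to 60 N. Pads are 19 mm wide; open, the fingers measure 117 mm over their backs; the gripper's body (75 mm by 190 mm) begins 51 mm behind the grasp point.
Start: joints at [86.551, 22.042, 0.453, 0, -68.411, -14.817], TCP at [0.196, 0.593, 0.198] pointing down, gripper open.
Joint ranges: [-179.83, 179.83], [-69.29, 118.12], [-61.27, 80.66], [-181.25, 117.63], [-171.15, -9.14], [-177.46, 177.46]. Speed limits (degrees/s): [159.86, 159.86, 180, 180, 180, 180].

### API

Orientations are given as a 3x3 rotation matrix whose columns are the frame's x, y, z axes.
In Python, from station import sense, capture, get_calibration, finish_job, spot_in, spot_point gives the robot as it stands.
- The arm moves only by the shell command python3 -m inch 'ROWS'. ROWS is JSON, a list of rows, each an object with "fingers": the finger opening in cm, from 0 to 8.7; "delta_pos": the shift along the tool's x, y, z in cm, a list of three; "spin": the turn about the tool's z in degrees. In form: [{"fingers": fingers, "delta_pos": [dx, dy, dz], "spin": spin}, ...]. A call has 1 to 20 rows; each row is the pose to reach, as a shift and turn from the pose commanded when the call began, along the tool's axes at that moment; what a row does not reach only later rows make up. A row lasts 1/10 s, in which the tool goes at most 50 mm and 8.59 degrees, less where a joint would pass 70% of its speed; a pose out of reach is approached as far as the arm can. A call with a gripper value outside its range is refused whole. The fingers move at their own pace and stop on an object; the grip force is fixed at half the most. Time passes only in rows, so rows that repeat a pose let the fingers close. It gives the time, the measured TCP pose, the force and the opening at its end, in the units of the state.
- sense(): the state, without advancing time (a new reading comes with each control period).
- capture(name): name is "scene" or "side" or "wrist"; returns the picture (420x560x3 uint8, red, green, blue); there is no depth.
- get_calibration(name): a dict with "K" (3x3 intrinsics, pixels), "T" (4x4, takes a point from camera to world coordinates). Camera axes: x right, y up, looking along -z (the intrinsics and any distortion apply to the point x, -y, -z); pixel columns grow to the right and rows downward; lengths in m; the calibration is good to about 2 mm. A picture is of the moment at which its call begins: read the wrist's pose just before it. get_calibration takes no time and is no camera call; for the wrist camera it gives the pose at the moment of the call.
- finish_job(): hands the job in, once; it reports no verdict.
Trained networks look in the newest picture that a camera, given by its name, has taken for a name from the list of things; names that differ only in an ending like _2 or _b are one class to them, and where a whole thing is asked for, a point or a joint stands for the part that bears it (a point fixed in the world has none). Each returns a list of dicts, best first, with "conf" (0 to 1); they miss things now and then, are a little off and sometimes report something else, mostly with a low value. They report only what shows in the picture. A call takes as long as a camera call. They do not tell look-alikes from the thing itself.
- spot_in(camera, target): "extent" ([left, top, right, bottom] as shares, 0 to 1, of the picture: columns of its width, rows of its height, round what is visible of it).
- spot_point(camera, target): "location" ([column, row] as shares, 0 to 1, of the picture: columns of its width, rows of its height: a listed point, or the origin of a listed thing).
The state is a dict: "time_s": time; "joints": joint angles; "joint_velocities": joint speeds; "effort": joint torques, N m; "tcp_pos": TCP position; "ee_rot": TCP orientation; "wrist_force": force on the tool from outside, world axes, zero at the start; "moment": the same for the moment, N m; "gripper_width": opening from 0.0 (shut) to 1.0 (fully open).
Only numpy, scipy, OpenCV 4.12 (cv2) and the standard library are available. Lean on these libraries where they do the work, as an engineer would, in place of code of your own. Each camera call takes 0.05 s, during which the arm holds its last target.

## Working session

There is one attempt and no reset: what is moved stays moved. The work goes in short steps, Python scripts to look and compute and a shell command to move; the robot and the scene stay as the last step left them, time stands still between calls to the robot, and variables do not carry over. Pictures are saved under pics/ and viewed, and the job is handed in when it is done.

```bash
ls; mkdir -p pics; python3 - <<'E'
from station import *
import cv2
s=sense(); print({k:s[k] for k in s})
for n in ("scene","side","wrist"):
    im=capture(n); cv2.imwrite(f"pics/{n}0.png",im[:,:,::-1])
    c=get_calibration(n); print(n,c)
E
```

```text
pics
{'time_s': 0.0, 'joints': array([ 8.65508761e+01,  2.20903242e+01,  3.77308166e-01, -2.92813219e-02,
       -6.84101365e+01, -1.48164229e+01]), 'joint_velocities': array([-0.0281211 , -0.08079495, -0.06836643, -0.04448568,  0.02445892,
       -0.02224315]), 'effort': array([ 8.81672750e-04, -3.90668249e+01,  1.87402636e+01,  4.21955645e+00,
        1.10262059e-02, -2.02624051e-04]), 'tcp_pos': array([0.19566557, 0.5928734 , 0.19664663]), 'ee_rot': array([[ 9.49555029e-01, -3.13599878e-01, -6.03650841e-04],
       [-3.13600446e-01, -9.49552673e-01, -2.11688969e-03],
       [ 9.06580795e-05,  2.19940843e-03, -9.99997577e-01]]), 'wrist_force': array([ 0.01934494,  0.04066205, -0.27317298]), 'moment': array([ 0.04742068,  0.01294356, -0.04512947]), 'gripper_width': 1.0016080814569164}
scene {'K': array([[508.44761617,   0.        , 274.18448355],
       [  0.        , 508.44761617, 212.60531313],
       [  0.        ,   0.        ,   1.        ]]), 'T': array([[-0.24461676, -0.80332795,  0.5429796 ,  1.16040414],
       [ 0.96953708, -0.20996373,  0.12614706,  0.14491763],
       [ 
[... 345 characters left out ...]
,
       [-0.66223616,  0.56121388, -0.49646979, -0.53616697],
       [ 0.01870519,  0.67475809,  0.7378019 ,  0.85682435],
       [ 0.        ,  0.        ,  0.        ,  1.        ]])}
wrist {'K': array([[340.14697669,   0.        , 283.35760796],
       [  0.        , 340.14697669, 207.64578155],
       [  0.        ,   0.        ,   1.        ]]), 'T': array([[-3.13717080e-01,  9.11298128e-01,  2.66678300e-01,
         2.69177892e-01],
       [-9.49516101e-01, -3.01348772e-01, -8.72243712e-02,
         5.68769680e-01],
       [ 8.75772054e-04, -2.80579115e-01,  9.59830502e-01,
         3.84203994e-01],
       [ 0.00000000e+00,  0.00000000e+00,  0.00000000e+00,
         1.00000000e+00]])}
```

View pics/scene0.png

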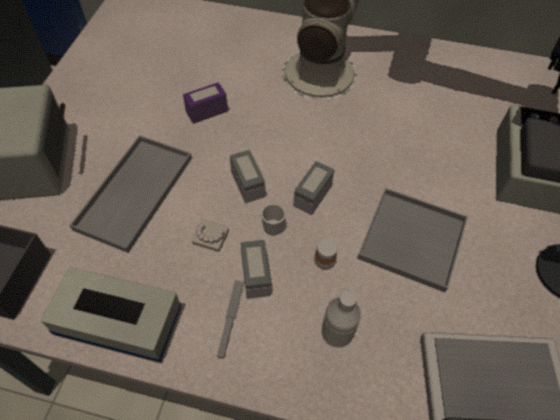

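View pics/side0.png

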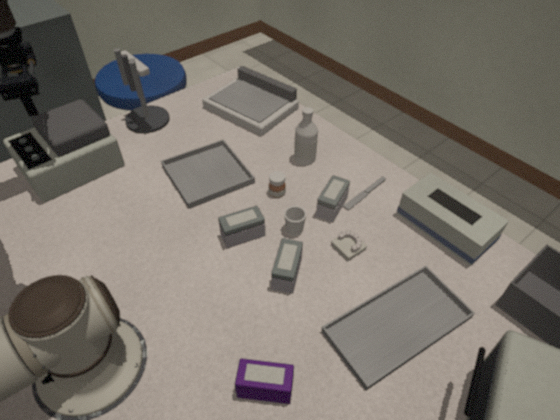

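View pics/wrist0.png

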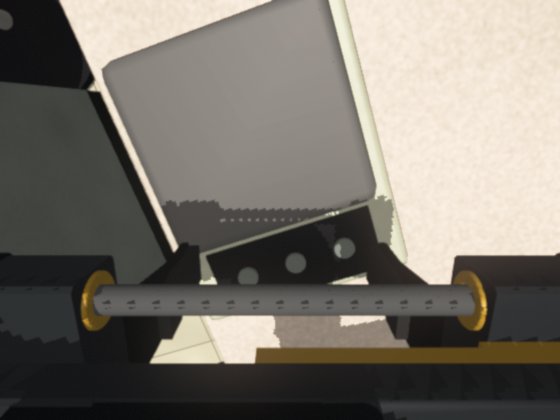

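The scene view shows three grey tins at about (248,174), (314,186) and (256,266). The purple look-alike is at (205,102), the long tray at (133,192) and the square tray at (413,238). Next I'll measure them on a rectified plane.

```bash
cat > h.py <<'E'
import numpy as np, cv2
from station import *
def proj(c,P):
    P=np.atleast_2d(P); T=np.linalg.inv(c["T"]); q=P@T[:3,:3].T+T[:3,3]
    q=np.c_[q[:,0],-q[:,1],-q[:,2]]; u=q@c["K"].T; return u[:,:2]/u[:,2:]
def ray(c,uv,z):
    uv=np.atleast_2d(uv); d=np.c_[uv,np.ones(len(uv))]@np.linalg.inv(c["K"]).T
    d=np.c_[d[:,0],-d[:,1],-d[:,2]]@c["T"][:3,:3].T; o=c["T"][:3,3]
    return o+d*((z-o[2])/d[:,2])[:,None]
def topdown(im,c,z,x0,x1,y0,y1,s): # s px per m ; col = (y1-y)*s ; row=(x1-x)*s  (robot view)
    g=np.array([[x1,y1,z],[x1,y0,z],[x0,y0,z],[x0,y1,z]],float)
    W,H=int((y1-y0)*s),int((x1-x0)*s)
    M=cv2.getPerspectiveTransform(proj(c,g).astype(np.float32),np.float32([[0,0],[W,0],[W,H],[0,H]]))
    return cv2.warpPerspective(im,M,(W,H),flags=cv2.INTER_CUBIC)
E
python3 - <<'E'
from h import *
for n in ("scene","side"):
    im=capture(n); c=get_calibration(n)
    cv2.imwrite(f"pics/td_{n}.png",topdown(im,c,0.066,0.25,0.85,-0.4,0.4,1000)[:,:,::-1])
    for t in ("tin_a_center","tin_a","long_tray","square_tray","cup","jar","cast","rinse_bottle","spatula"):
        for r in spot_point(n,t):
            if r["conf"]<.2: continue
            uv=np.array(r["location"])*[560,420]
            print(n,t,round(r["conf"],2),uv.round(),ray(c,uv,0.033 if "center" in t else 0.0)[0].round(3))
E
```

```text
scene tin_a_center 0.62 [248. 175.] [ 0.439 -0.089  0.033]
scene tin_a 0.89 [244. 183.] [ 0.442 -0.099 -0.   ]
scene tin_a 0.86 [208. 114.] [ 0.239 -0.261 -0.   ]
scene tin_a 0.75 [310. 195.] [0.435 0.065 0.   ]
scene tin_a 0.6 [270. 229.] [ 0.554 -0.005  0.   ]
scene long_tray 0.96 [135. 193.] [ 0.536 -0.348 -0.   ]
scene square_tray 0.7 [411. 241.] [0.504 0.316 0.   ]
scene cup 0.91 [270. 230.] [ 0.557 -0.005  0.   ]
scene jar 0.76 [325. 261.] [0.606 0.134 0.   ]
scene cast 0.7 [212. 239.] [ 0.612 -0.127 -0.   ]
scene rinse_bottle 0.64 [335. 328.] [0.753 0.185 0.   ]
scene spatula 0.71 [230. 316.] [ 0.782 -0.032  0.   ]
scene spatula 0.45 [313. 195.] [0.435 0.071 0.   ]
side tin_a_center 0.66 [289. 263.] [ 0.45  -0.089  0.033]
side tin_a 0.91 [287. 271.] [ 0.447 -0.087  0.   ]
side tin_a 0.88 [264. 385.] [ 0.233 -0.26   0.   ]
side tin_a 0.8 [333. 205.] [ 0.686 -0.003  0.   ]
side long_tray 0.76 [398. 324.] [ 0.537 -0.348  0.   ]
side square_tray 0.88 [210. 178.] [0.494 0.3   0.   ]
side cup 0.68 [292. 230.] [0.543 0.002 0.   ]
side jar 0.64 [275. 190.] [0.603 0.143 0.   ]
side cast 0.88 [350. 247.] [ 0.614 -0.132  0.   ]
side cast 0.72 [294. 231.] [ 0.543 -0.004  0.   ]
side rinse_bottle 0.68 [305. 159.] [0.759 0.187 0.   ]
side spatula 0.51 [367. 191.] [ 0.797 -0.025  0.   ]
side spatula 0.49 [243. 227.] [0.452 0.091 0.   ]
```

```bash
python3 -c "
import cv2
for n in ('scene','side'):
    a=cv2.imread(f'pics/td_{n}.png'); cv2.imwrite(f'pics/td2_{n}.png',cv2.convertScaleAbs(a,alpha=1.7))"
```

```text
(no output)
```

View pics/td2_scene.png

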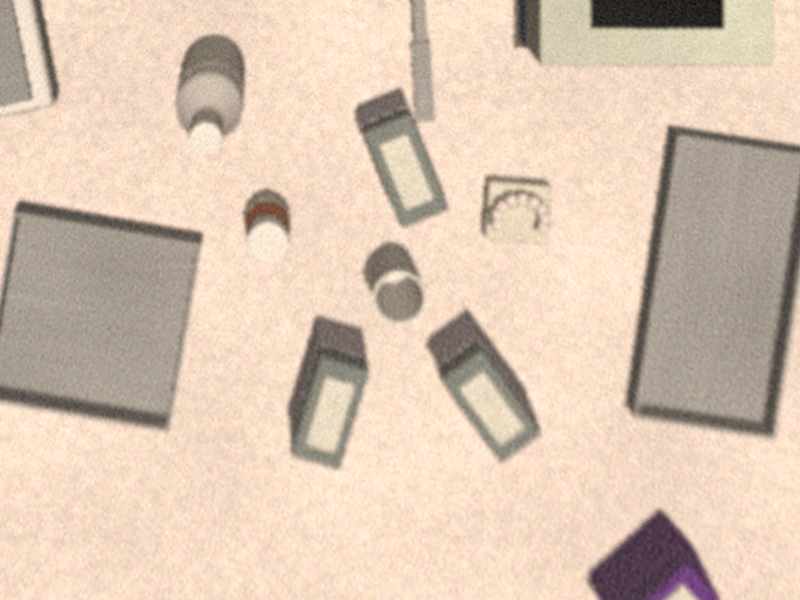

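View pics/td2_side.png

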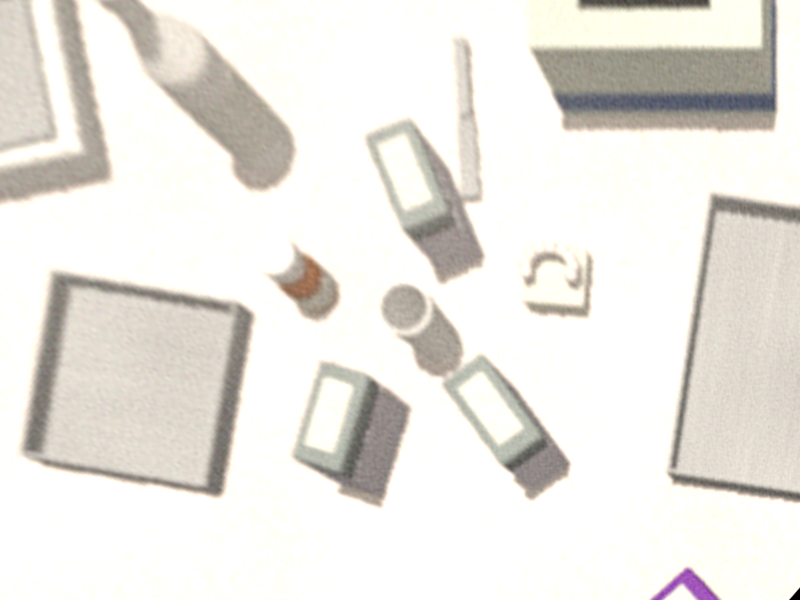

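In the rectified views the three grey tins' lids sit at about (406,171), (328,413) and (493,405). I'll refine their centres and yaws from the pale labels.

```bash
python3 - <<'E'
from h import *
seeds={"far":(0.679,-0.006),"left":(0.437,0.072),"right":(0.445,-0.093)}
big=[]
for n in ("scene","side"):
    im=capture(n); c=get_calibration(n)
    for k,(x,y) in seeds.items():
        h=.075; s=3000
        t=topdown(im,c,0.066,x-h,x+h,y-h,y+h,s); g=cv2.GaussianBlur(t.min(axis=2),(0,0),6)
        m0=g[225,225]; 
        # flood region at label brightness
        lid=np.percentile(g[150:300,150:300],15); th=(float(m0)+float(lid))/2
        b=(g>th).astype(np.uint8); 
        _,lab,st,cen=cv2.connectedComponentsWithStats(b,connectivity=4)
        mk=(lab==lab[225,225]).astype(np.uint8)
        cs,_=cv2.findContours(mk,0,2); r=cv2.minAreaRect(max(cs,key=cv2.contourArea))
        p=cv2.boxPoints(r); e=[p[1]-p[0],p[2]-p[1]]; L=max(e,key=np.linalg.norm)
        # col=-y,row=-x -> world dir
        yaw=np.degrees(np.arctan2(-L[0],-L[1]))%180
        cx,cy=x+h-r[0][1]/s,y+h-r[0][0]/s
        print(n,k,"ctr",round(cx,4),round(cy,4),"yaw",round(yaw,1),"size mm",np.round(np.array(r[1])/3,1),int(m0),int(lid))
        tt=cv2.convertScaleAbs(t[:,:,::-1],alpha=1.3); cv2.drawContours(tt,[p.astype(int)],0,(0,0,255),1); big.append(cv2.resize(tt,(260,260)))
cv2.imwrite("pics/lbl.png",np.vstack([np.hstack(big[:3]),np.hstack(big[3:])]))
E
```

```text
scene far ctr 0.6785 -0.006 yaw 22.2 size mm [69.5 29.9] 116 78
scene left ctr 0.4355 0.0702 yaw 163.4 size mm [30.2 70.6] 116 76
scene right ctr 0.442 -0.0912 yaw 36.0 size mm [70.7 30.7] 115 76
side far ctr 0.6784 -0.0044 yaw 22.2 size mm [71.1 30.6] 148 111
side left ctr 0.4356 0.0716 yaw 163.6 size mm [29.5 69.4] 148 114
side right ctr 0.4423 -0.0897 yaw 36.5 size mm [70.7 30.5] 149 107
```

View pics/lbl.png

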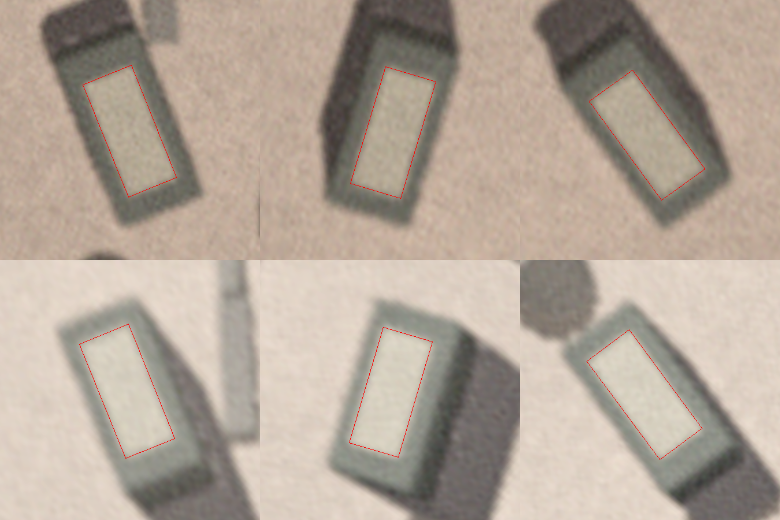

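The tin fits agree between the cameras to within 1.5 mm, and the label sizes are consistent. Now the tray poses and the bystander footprints.

```bash
python3 - <<'E'
from h import *
from scipy.optimize import minimize
res={}
ims={n:(cv2.GaussianBlur(capture(n),(0,0),1.0).astype(float).mean(axis=2),get_calibration(n)) for n in("scene","side")}
from scipy.ndimage import map_coordinates
def rect(p,L,W,z):
    t=np.linspace(-1,1,60); a=np.radians(p[2]); R=np.array([[np.cos(a),-np.sin(a)],[np.sin(a),np.cos(a)]])
    q=np.r_[np.c_[t*L/2,0*t+W/2],np.c_[t*L/2,0*t-W/2],np.c_[0*t+L/2,t*W/2],np.c_[0*t-L/2,t*W/2]]@R.T+p[:2]
    return np.c_[q,np.full(len(q),z)]
def cost(p,L,W,names):
    s=0
    for n in names:
        g,c=ims[n]
        v=[map_coordinates(g,proj(c,rect(p,L+d,W+d,.022))[:,::-1].T,order=1).mean() for d in (-.004,.012)]
        s+=v[0]-v[1]   # dark rim inside outline, bright table outside
    return s
for k,p0,L,W in (("long",(.537,-.348,-8),.3,.15),("square",(.5,.308,-8),.2,.2)):
    for names in (("scene",),("side",),("scene","side")):
        best=min((minimize(cost,(p0[0],p0[1],a),args=(L,W,names),method="Nelder-Mead",options=dict(initial_simplex=[(p0[0]+dx,p0[1]+dy,a+da) for dx,dy,da in((0,0,0),(.015,0,0),(0,.015,0),(0,0,6))])) for a in (-14,-8,-2,8)),key=lambda r:r.fun)
        print(k,names,best.x.round(4),round(best.fun,1))
    res[k]=best.x
for n in("scene","side"):
    im=cv2.convertScaleAbs(capture(n)[:,:,::-1],alpha=1.4); c=ims[n][1]
    im=cv2.resize(im,(784,588))
    for k,L,W in(("long",.3,.15),("square",.2,.2)):
        for u in proj(c,rect(res[k],L,W,.022)): cv2.circle(im,tuple((u*1.4).astype(int)),1,(0,0,255),-1)
        u=proj(c,[[*res[k][:2],.004]])[0]; cv2.circle(im,tuple((u*1.4).astype(int)),3,(0,255,0),-1)
    cv2.imwrite(f"pics/tray_{n}.png",im)
E
```

```text
long ('scene',) [ 0.5423 -0.3417 -8.7008] -51.2
long ('side',) [ 0.5269 -0.35   -8.7018] -61.7
long ('scene', 'side') [ 0.5268 -0.3494 -8.721 ] -57.8
square ('scene',) [ 0.5069  0.3142 -9.7956] -42.1
square ('side',) [  0.4895   0.3042 -10.0353] -41.6
square ('scene', 'side') [ 0.4912  0.315  -9.8511] -46.9
```

View pics/tray_scene.png

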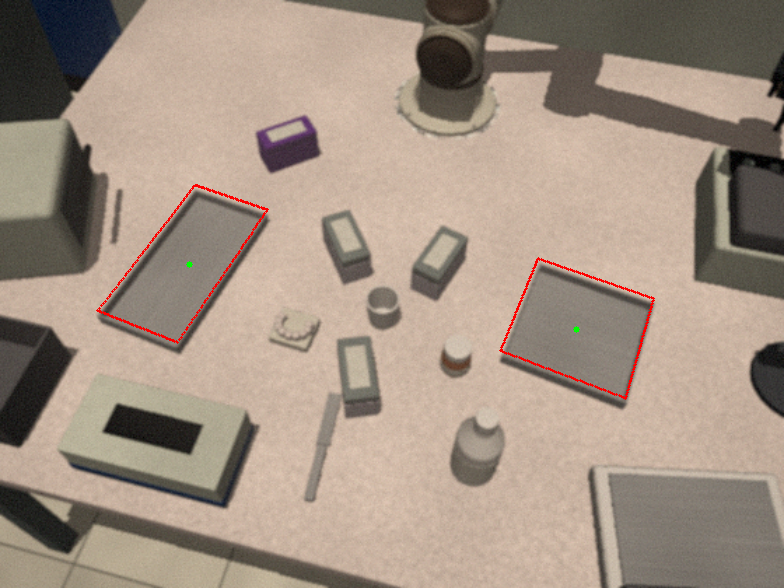

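View pics/tray_side.png

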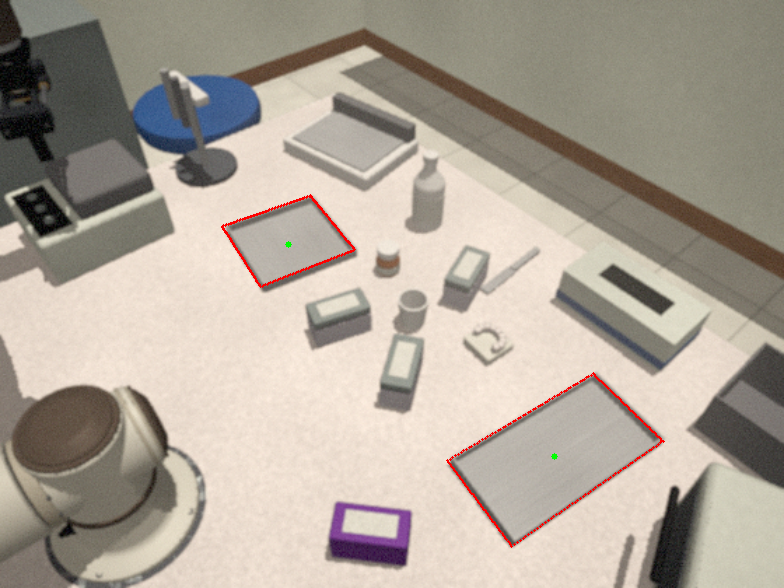

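The rim outline alone is biased by the outer walls, so I'll fit the whole box silhouette instead.

```bash
python3 - <<'E'
from h import *
from scipy.optimize import minimize
ims={n:(capture(n).astype(float).mean(axis=2),get_calibration(n)) for n in("scene","side")}
def hull(p,L,W,c):
    a=np.radians(p[2]); R=np.array([[np.cos(a),-np.sin(a)],[np.sin(a),np.cos(a)]])
    q=np.array([[i*L/2,j*W/2] for i in(-1,1) for j in(-1,1)])@R.T+p[:2]
    P=np.r_[np.c_[q,[0]*4],np.c_[q,[.022]*4]]
    return cv2.convexHull(proj(c,P).astype(np.float32))
def cost(p,L,W,names):
    s=0
    for n in names:
        g,c=ims[n]; f=4; h=hull(p,L,W,c)
        m=np.zeros((420*1,560*1),np.uint8)
        cv2.fillPoly(m,[np.round(h*256).astype(np.int32)],255,shift=8,lineType=cv2.LINE_AA)
        m=m/255.; o=cv2.dilate(m,np.ones((9,9)))-m
        i=m-cv2.erode(m,np.ones((5,5)))
        s+=(g*i).sum()/i.sum()-(g*o).sum()/o.sum()
    return s
res={}
for k,p0,L,W in (("long",(.536,-.347,-8.7),.3,.15),("square",(.5,.309,-9.9),.2,.2)):
    for names in (("scene",),("side",),("scene","side")):
        best=min((minimize(cost,(p0[0]+d,p0[1],p0[2]),args=(L,W,names),method="Nelder-Mead",options=dict(initial_simplex=[(p0[0]+d+dx,p0[1]+dy,p0[2]+da) for dx,dy,da in((0,0,0),(.01,0,0),(0,.01,0),(0,0,4))])) for d in(-.008,0,.008)),key=lambda r:r.fun)
        print(k,names,best.x.round(4),round(best.fun,1))
    res[k]=best.x
# footprints at z=0 relative to far tin
c=ims["scene"][1]; im=capture("scene")
t=cv2.convertScaleAbs(topdown(im,c,0.005,.56,.86,-.2,.2,1900)[:,:,::-1],alpha=1.5); cv2.imwrite("pics/far0.png",t)
E
```

```text
long ('scene',) [ 0.5347 -0.3476 -9.3337] -50.2
long ('side',) [ 0.5317 -0.348  -8.4896] -51.9
long ('scene', 'side') [ 0.5345 -0.3474 -8.5136] -99.1
square ('scene',) [  0.4972   0.3148 -10.0827] -43.9
square ('side',) [ 0.4959  0.3194 -9.4396] -55.9
square ('scene', 'side') [ 0.497   0.318  -9.3409] -93.0
```

View pics/far0.png

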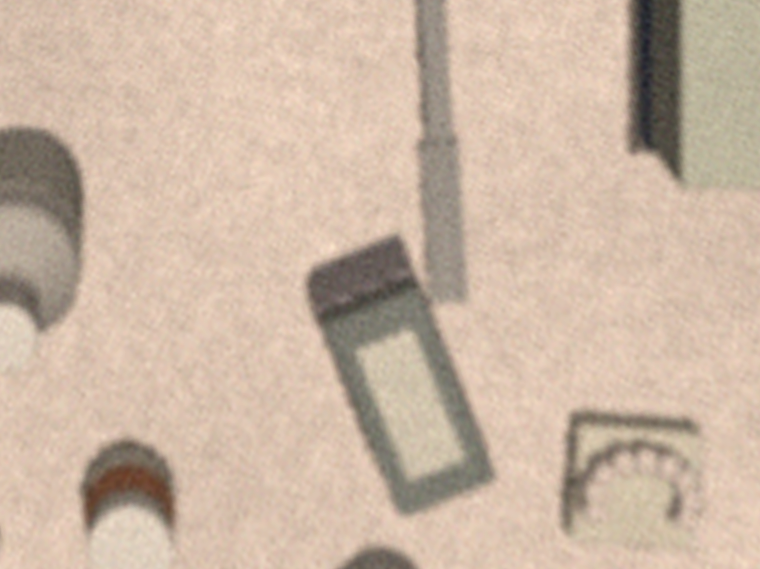

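```bash
cat >> h.py <<'E'
def go(x,y,z,yaw):
    s=sense(); R=s["ee_rot"]; d=R.T@(np.array([x,y,z])-s["tcp_pos"])*100
    cur=np.degrees(np.arctan2(R[1,0],R[0,0])); sp=[-(((yaw+k-cur)+180)%360-180) for k in(0,180)]
    print("t",round(s["time_s"],2),"tcp",s["tcp_pos"].round(4),"yaw",round(cur,2),"J",s["joints"].round(0),"F",s["wrist_force"].round(2),"grip mm",round(s["gripper_width"]*87,1))
    print("  delta cm",d.round(2),"dist",np.linalg.norm(d).round(1),"spin options",np.round(sp,1))
E
python3 -c "
from h import *
go(.4355,.071,.15,-16.5)"
```

```text
t 1.6 tcp [0.1959 0.5935 0.1977] yaw -18.27 J [ 87.  22.   0.  -0. -68. -15.] F [-0.01  0.22  0.11] grip mm 86.9
  delta cm [39.13 42.1   4.77] dist 57.7 spin options [ -1.8 178.2]
```

```bash
python3 -m inch '[{"fingers":8.7,"delta_pos":[2,2.2,0],"spin":0},{"fingers":8.7,"delta_pos":[5,5.4,0],"spin":0},{"fingers":8.7,"delta_pos":[8,8.6,0],"spin":0},{"fingers":8.7,"delta_pos":[11,11.8,0],"spin":-1},{"fingers":8.7,"delta_pos":[14,15,0.5],"spin":-1.8},{"fingers":8.7,"delta_pos":[17,18.3,1],"spin":-1.8},{"fingers":8.7,"delta_pos":[20,21.5,1.5],"spin":-1.8},{"fingers":8.7,"delta_pos":[23,24.7,2],"spin":-1.8},{"fingers":8.7,"delta_pos":[26,28,2.5],"spin":-1.8},{"fingers":8.7,"delta_pos":[29,31.2,3],"spin":-1.8},{"fingers":8.7,"delta_pos":[32,34.4,3.5],"spin":-1.8},{"fingers":8.7,"delta_pos":[35,37.6,4],"spin":-1.8},{"fingers":8.7,"delta_pos":[37.5,40.3,4.4],"spin":-1.8},{"fingers":8.7,"delta_pos":[39.13,42.1,4.77],"spin":-1.8},{"fingers":8.7,"delta_pos":[39.13,42.1,4.77],"spin":-1.8},{"fingers":8.7,"delta_pos":[39.13,42.1,4.77],"spin":-1.8}]'
python3 - <<'E'
from h import *
go(.4355,.071,.022,-16.5)
im=capture("wrist"); cv2.imwrite("pics/w1.png",im[:,:,::-1])
for r in spot_point("wrist","tin_a_center")[:2]: print(r)
c=get_calibration("wrist"); 
print(proj(c,[[.4355,.071,.066],[.4355,.071,.033]]).round(0))
E
```

```text
time_s: 3.2
tcp_pos: [0.4356, 0.0707, 0.1501]
ee_rot: [[0.959, -0.285, 0.0], [-0.285, -0.959, 0.0], [0.0, -0.0, -1.0]]
wrist_force: [0.4, 0.2, -0.4]
gripper_width: 1.001
t 3.2 tcp [0.4356 0.0707 0.1501] yaw -16.55 J [ 30.   7. -28.  -0. -55.  43.] F [ 0.41  0.18 -0.39] grip mm 87.1
  delta cm [-0.02 -0.02 12.81] dist 12.8 spin options [ -0. 180.]
{'location': [0.8189, 0.3288], 'conf': 0.7}
{'location': [0.0627, 0.4721], 'conf': 0.17}
[[284. 205.]
 [284. 195.]]
```

View pics/w1.png

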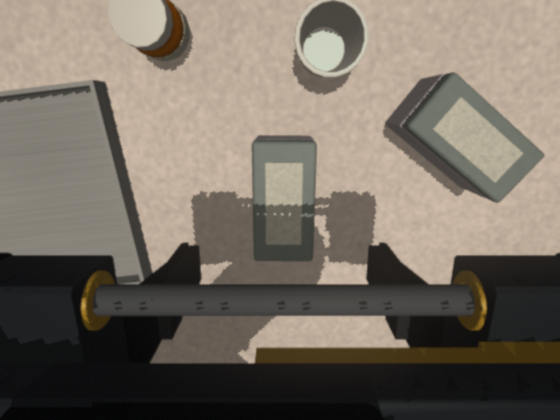

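The wrist view shows the left tin centred between the fingers and square to them. Its label centre is at about (284,204), against a predicted (284,205). Descending to grip.

```bash
python3 -m inch '[{"fingers":8.7,"delta_pos":[0,0,3],"spin":0},{"fingers":8.7,"delta_pos":[0,0,6],"spin":0},{"fingers":8.7,"delta_pos":[0,0,9],"spin":0},{"fingers":8.7,"delta_pos":[0,0,11],"spin":0},{"fingers":8.7,"delta_pos":[0,0,12],"spin":0},{"fingers":8.7,"delta_pos":[0,0,12.8],"spin":0},{"fingers":8.7,"delta_pos":[0,0,12.8],"spin":0},{"fingers":4.5,"delta_pos":[0,0,12.8],"spin":0},{"fingers":4.5,"delta_pos":[0,0,12.8],"spin":0},{"fingers":4.5,"delta_pos":[0,0,12.8],"spin":0},{"fingers":4.5,"delta_pos":[0,0,12.8],"spin":0},{"fingers":4.5,"delta_pos":[0,0,12.8],"spin":0},{"fingers":4.5,"delta_pos":[0,0,12.8],"spin":0},{"fingers":4.5,"delta_pos":[0,0,12.8],"spin":0}]'; python3 -c "
from h import *
go(.4355,.071,.022,-16.5)"
```

```text
time_s: 4.7
tcp_pos: [0.4355, 0.0709, 0.0223]
ee_rot: [[0.959, -0.284, 0.0], [-0.284, -0.959, -0.0], [0.0, 0.0, -1.0]]
wrist_force: [-1.1, -1.0, 3.3]
gripper_width: 0.594
t 4.7 tcp [0.4355 0.0709 0.0223] yaw -16.47 J [ 30.  17. -38.   0. -35.  43.] F [-1.15 -0.96  3.34] grip mm 51.6
  delta cm [-0.   -0.01  0.03] dist 0.0 spin options [   0. -180.]
```

```bash
python3 -m inch '[{"fingers":4,"delta_pos":[0,0,-0.5],"spin":0},{"fingers":4,"delta_pos":[0,0,-1.5],"spin":0},{"fingers":4,"delta_pos":[0,0,-3],"spin":0},{"fingers":4,"delta_pos":[0,0,-5],"spin":0},{"fingers":4,"delta_pos":[0,0,-7],"spin":0},{"fingers":4,"delta_pos":[0,0,-8.5],"spin":0},{"fingers":4,"delta_pos":[0,0,-9.5],"spin":0},{"fingers":4,"delta_pos":[0,0,-10],"spin":0},{"fingers":4,"delta_pos":[0,0,-10],"spin":0},{"fingers":4,"delta_pos":[0,0,-10],"spin":0},{"fingers":4,"delta_pos":[0,0,-10],"spin":0},{"fingers":4,"delta_pos":[0,0,-10],"spin":0}]'; python3 - <<'E'
from h import *
for i in range(3):
    im=capture("side"); print(sense()["wrist_force"].round(2))
cv2.imwrite("pics/s2.png",im[:,:,::-1])
# tray spots
for nm,c,yaw,offs in (("square",(.497,.3145),-9.7,[(0,-.05),(0,.05)]),("long",(.5345,-.3475),-8.7,[(-.075,0),(.075,0)])):
    a=np.radians(yaw)
    for o in offs:
        x=c[0]+np.cos(a)*o[0]-np.sin(a)*o[1]; y=c[1]+np.sin(a)*o[0]+np.cos(a)*o[1]
        print(nm,round(x,4),round(y,4),"r",round(np.hypot(x,y),3)); go(x,y,.122,yaw)
E
```

```text
time_s: 5.9
tcp_pos: [0.435, 0.0708, 0.1214]
ee_rot: [[0.959, -0.284, -0.002], [-0.284, -0.959, -0.001], [-0.001, 0.001, -1.0]]
wrist_force: [-0.3, -0.4, -5.0]
gripper_width: 0.597
[ 0.09 -0.71 -6.  ]
[-0.45  0.17 -5.74]
[ 0.6  -0.18 -5.48]
square 0.4886 0.2652 r 0.556
t 6.05 tcp [0.4353 0.071  0.1217] yaw -16.47 J [ 30.   9. -31.  -0. -51.  43.] F [ 0.6  -0.18 -5.48] grip mm 51.8
  delta cm [ -0.4  -20.14  -0.04] dist 20.1 spin options [ -6.8 173.2]
square 0.5054 0.3638 r 0.623
t 6.05 tcp [0.4353 0.071  0.1217] yaw -16.47 J [ 30.   9. -31.  -0. -51.  43.] F [ 0.6  -0.18 -5.48] grip mm 51.8
  delta cm [ -1.58 -30.07  -0.05] dist 30.1 spin options [ -6.8 173.2]
long 0.4604 -0.3362 r 0.57
t 6.05 tcp [0.4353 0.071  0.1217] yaw -16.47 J [ 30.   9. -31.  -0. -51.  43.] F [ 0.6  -0.18 -5.48] grip mm 51.8
  delta cm [ 1.394e+01  3.833e+01 -1.000e-02] dist 40.8 spin options [ -7.8 172.2]
long 0.6086 -0.3588 r 0.707
t 6.05 tcp [0.4353 0.071  0.1217] yaw -16.47 J [ 30.   9. -31.  -0. -51.  43.] F [ 0.6  -0.18 -5.48] grip mm 51.8
  delta cm [ 2.880e+01  3.631e+01 -2.000e-02] dist 46.3 spin options [ -7.8 172.2]
```

View pics/s2.png

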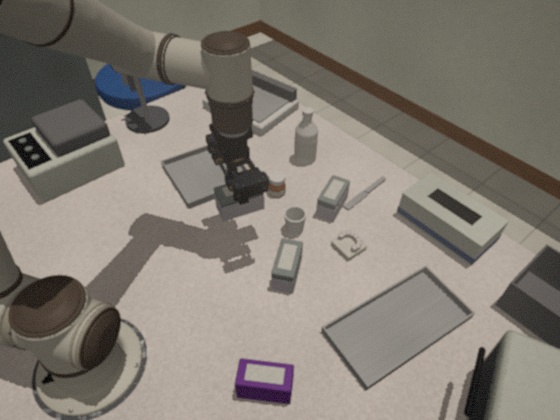

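The z-force is −5.7 N, so this tin (left) weighs about 0.57 kg and is FULL, which means the long tray. First I'll check clearances to the equipment next to that tray.

```bash
python3 - <<'E'
from h import *
sc=get_calibration("scene"); sd=get_calibration("side")
for nm,uv in (("greybox foot near tray",(66,183)),("greybox top corner",(42,90)),("rod top",(84,136)),("rod bot",(83,172)),("printer top near corner",(68,270)),("printer top right",(178,292)),("blackbin",(48,240))):
    print(nm,[ray(sc,uv,z)[0].round(3) for z in(0,.1,.15)])
for nm,uv in (("printer left top",(398,207)),("greybox top edge",(490,345)),("greybox corner",(470,400)),("rod",(450,385)),("blackbin",(497,290))):
    print("side",nm,[ray(sd,uv,z)[0].round(3) for z in(0,.1,.15)])
E
python3 -c "
import cv2
a=cv2.imread('pics/scene0.png')[60:380,0:220]; cv2.imwrite('pics/c1.png',cv2.convertScaleAbs(cv2.resize(a,None,fx=1.8,fy=1.8),alpha=1.5))
a=cv2.imread('pics/side0.png')[150:420,330:560]; cv2.imwrite('pics/c2.png',cv2.convertScaleAbs(cv2.resize(a,None,fx=2,fy=2),alpha=1.3))"
```

```text
greybox foot near tray [array([ 0.551, -0.521,  0.   ]), array([ 0.612, -0.455,  0.1  ]), array([ 0.643, -0.421,  0.15 ])]
greybox top corner [array([ 0.27 , -0.737,  0.   ]), array([ 0.36 , -0.649,  0.1  ]), array([ 0.404, -0.605,  0.15 ])]
rod top [array([ 0.399, -0.547,  0.   ]), array([ 0.475, -0.478,  0.1  ]), array([ 0.513, -0.444,  0.15 ])]
rod bot [array([ 0.509, -0.496,  0.   ]), array([ 0.574, -0.432,  0.1  ]), array([ 0.607, -0.4  ,  0.15 ])]
printer top near corner [array([ 0.768, -0.406,  0.   ]), array([ 0.807, -0.351,  0.1  ]), array([ 0.827, -0.324,  0.15 ])]
printer top right [array([ 0.757, -0.156,  0.   ]), array([ 0.797, -0.126,  0.1  ]), array([ 0.818, -0.111,  0.15 ])]
blackbin [array([ 0.709, -0.485,  0.   ]), array([ 0.755, -0.422,  0.1  ]), array([ 0.777, -0.391,  0.15 ])]
side printer left top [array([ 0.814, -0.123, -0.   ]), array([ 0.723, -0.171,  0.1  ]), array([ 0.677, -0.195,  0.15 ])]
side greybox top edge [array([ 0.645, -0.506,  0.   ]), array([ 0.573, -0.51 ,  0.1  ]), array([ 0.538, -0.511,  0.15 ])]
side greybox corner [array([ 0.514, -0.543,  0.   ]), array([ 0.458, -0.542,  0.1  ]), array([ 0.429, -0.542,  0.15 ])]
side rod [array([ 0.509, -0.5  ,  0.   ]), array([ 0.454, -0.504,  0.1  ]), array([ 0.426, -0.506,  0.15 ])]
side blackbin [array([ 0.779, -0.443,  0.   ]), array([ 0.692, -0.454,  0.1  ]), array([ 0.649, -0.459,  0.15 ])]
```

View pics/c1.png

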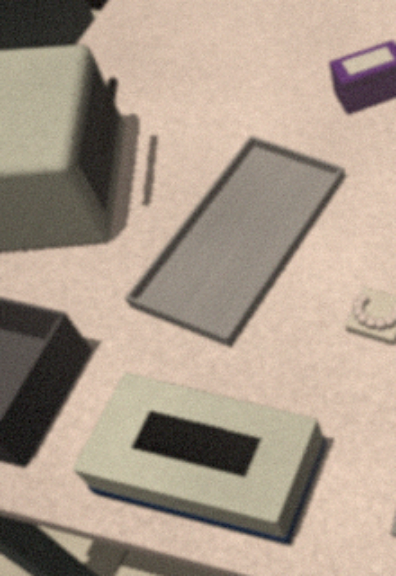

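View pics/c2.png

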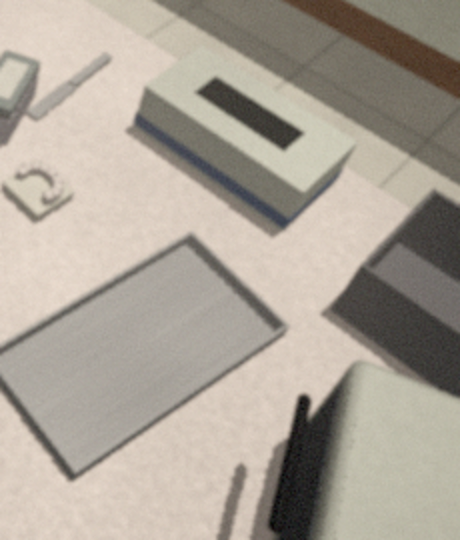

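```bash
python3 -m inch '[{"fingers":4,"delta_pos":[0.2,0.6,-1],"spin":0},{"fingers":4,"delta_pos":[0.7,2,-2],"spin":0},{"fingers":4,"delta_pos":[1.5,4,-2],"spin":0},{"fingers":4,"delta_pos":[2.4,6.7,-2],"spin":-1},{"fingers":4,"delta_pos":[3.4,9.4,-2],"spin":-2},{"fingers":4,"delta_pos":[4.4,12.1,-2],"spin":-3},{"fingers":4,"delta_pos":[5.4,14.8,-2],"spin":-4},{"fingers":4,"delta_pos":[6.4,17.5,-2],"spin":-5},{"fingers":4,"delta_pos":[7.4,20.2,-2],"spin":-6},{"fingers":4,"delta_pos":[8.3,22.9,-2],"spin":-7},{"fingers":4,"delta_pos":[9.3,25.6,-2],"spin":-7.8},{"fingers":4,"delta_pos":[10.3,28.3,-2],"spin":-7.8},{"fingers":4,"delta_pos":[11.3,31,-2],"spin":-7.8},{"fingers":4,"delta_pos":[12.2,33.6,-2],"spin":-7.8},{"fingers":4,"delta_pos":[13,35.8,-2],"spin":-7.8},{"fingers":4,"delta_pos":[13.6,37.4,-2],"spin":-7.8},{"fingers":4,"delta_pos":[13.94,38.33,-2],"spin":-7.8},{"fingers":4,"delta_pos":[13.94,38.33,-2],"spin":-7.8},{"fingers":4,"delta_pos":[13.94,38.33,-2],"spin":-7.8}]'; python3 - <<'E'
from h import *
im=capture("wrist"); cv2.imwrite("pics/w3.png",im[:,:,::-1])
im=capture("side"); cv2.imwrite("pics/s3.png",im[:,:,::-1])
go(.4604,-.3362,.0265,-8.7)
E
```

```text
time_s: 7.95
tcp_pos: [0.4602, -0.3354, 0.1419]
ee_rot: [[0.989, -0.151, -0.001], [-0.151, -0.989, 0.001], [-0.001, -0.001, -1.0]]
wrist_force: [0.2, -0.9, -6.1]
gripper_width: 0.593
t 8.05 tcp [ 0.4604 -0.3351  0.1421] yaw -8.61 J [-20.  19. -12.  -0. -59. 101.] F [ 0.48  0.38 -5.62] grip mm 51.7
  delta cm [ 0.02  0.11 11.56] dist 11.6 spin options [ 1.000e-01 -1.799e+02]
```

View pics/w3.png

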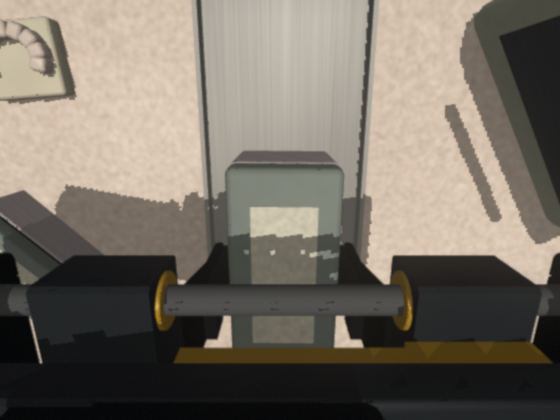

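View pics/s3.png

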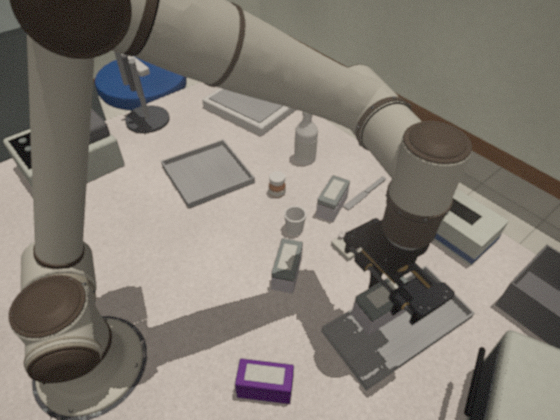

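The tin is square over the long tray and centred between its walls (205–368 px, tin centre 285). Lowering it slowly to the floor.

```bash
python3 -m inch '[{"fingers":4,"delta_pos":[0,0.1,1],"spin":0},{"fingers":4,"delta_pos":[0,0.1,3],"spin":0},{"fingers":4,"delta_pos":[0,0.1,5],"spin":0},{"fingers":4,"delta_pos":[0,0.1,7],"spin":0},{"fingers":4,"delta_pos":[0,0.1,8.5],"spin":0},{"fingers":4,"delta_pos":[0,0.1,9.5],"spin":0},{"fingers":4,"delta_pos":[0,0.1,10.2],"spin":0},{"fingers":4,"delta_pos":[0,0.1,10.7],"spin":0},{"fingers":4,"delta_pos":[0,0.1,11.1],"spin":0},{"fingers":4,"delta_pos":[0,0.1,11.4],"spin":0},{"fingers":4,"delta_pos":[0,0.1,11.5],"spin":0},{"fingers":4,"delta_pos":[0,0.1,11.5],"spin":0},{"fingers":4,"delta_pos":[0,0.1,11.5],"spin":0}]'; python3 -c "
from h import *
go(.4604,-.3362,.0265,-8.7)"
```

```text
time_s: 9.35
tcp_pos: [0.4606, -0.3372, 0.0274]
ee_rot: [[0.989, -0.151, 0.001], [-0.151, -0.989, -0.0], [0.001, 0.0, -1.0]]
wrist_force: [-0.1, -0.3, -5.5]
gripper_width: 0.595
t 9.35 tcp [ 0.4606 -0.3372  0.0274] yaw -8.66 J [-20.  27. -19.   0. -44. 101.] F [-0.14 -0.28 -5.48] grip mm 51.8
  delta cm [-0.04 -0.09  0.09] dist 0.1 spin options [   0. -180.]
```

```bash
python3 -m inch '[{"fingers":4,"delta_pos":[0,0,0.05],"spin":0},{"fingers":4,"delta_pos":[0,0,0.1],"spin":0},{"fingers":4,"delta_pos":[0,0,0.1],"spin":0},{"fingers":4,"delta_pos":[0,0,0.1],"spin":0}]'; python3 -c "
from h import *
go(.4604,-.3362,.0265,-8.7)"
```

```text
time_s: 9.75
tcp_pos: [0.4606, -0.3371, 0.0264]
ee_rot: [[0.989, -0.151, 0.0], [-0.151, -0.989, -0.0], [0.0, 0.0, -1.0]]
wrist_force: [-0.4, 1.2, -3.6]
gripper_width: 0.594
t 9.75 tcp [ 0.4606 -0.3371  0.0264] yaw -8.66 J [-20.  27. -19.   0. -43. 101.] F [-0.43  1.25 -3.56] grip mm 51.7
  delta cm [-0.03 -0.09 -0.01] dist 0.1 spin options [   0. -180.]
```

Force is dropping, so it's at contact. One more 0.5 mm, then open partway and retreat straight up.

```bash
python3 -m inch '[{"fingers":4,"delta_pos":[0,0,0.05],"spin":0},{"fingers":4,"delta_pos":[0,0,0.05],"spin":0},{"fingers":6.6,"delta_pos":[0,0,0.05],"spin":0},{"fingers":6.6,"delta_pos":[0,0,0.05],"spin":0},{"fingers":6.6,"delta_pos":[0,0,0.05],"spin":0},{"fingers":6.6,"delta_pos":[0,0,0.05],"spin":0},{"fingers":6.6,"delta_pos":[0,0,-1],"spin":0},{"fingers":6.6,"delta_pos":[0,0,-3],"spin":0},{"fingers":6.6,"delta_pos":[0,0,-6],"spin":0},{"fingers":6.6,"delta_pos":[0,0,-9],"spin":0},{"fingers":8.7,"delta_pos":[0,0,-12],"spin":0},{"fingers":8.7,"delta_pos":[0,0,-13],"spin":0},{"fingers":8.7,"delta_pos":[0,0,-13],"spin":0}]'; python3 - <<'E'
from h import *
im=capture("wrist"); cv2.imwrite("pics/w4.png",im[:,:,::-1])
go(.442,-.0905,.15,36.3)
E
```

```text
time_s: 11.05
tcp_pos: [0.4614, -0.3375, 0.1583]
ee_rot: [[0.989, -0.151, 0.004], [-0.151, -0.989, -0.002], [0.005, 0.001, -1.0]]
wrist_force: [-1.0, -0.2, -0.6]
gripper_width: 0.943
t 11.1 tcp [ 0.4604 -0.3368  0.1564] yaw -8.68 J [-20.  19. -11.  -0. -60. 101.] F [-0.42 -0.04 -1.15] grip mm 83.8
  delta cm [ -5.53 -24.07   0.64] dist 24.7 spin options [-45. 135.]
```

View pics/w4.png

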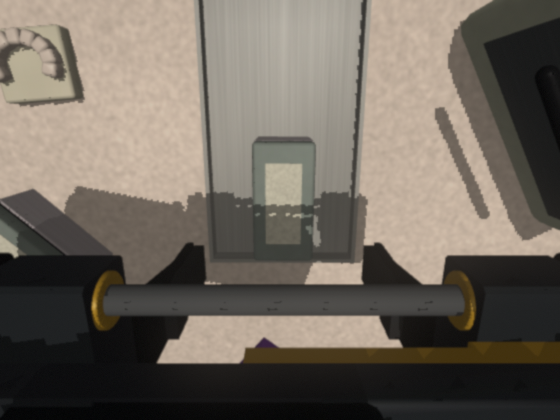

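The first tin stands in the tray, seen at (284,205) inside the walls. Next is the right tin.

```bash
python3 -m inch '[{"fingers":8.7,"delta_pos":[-0.4,-1.5,0],"spin":-3},{"fingers":8.7,"delta_pos":[-1,-4,0],"spin":-8},{"fingers":8.7,"delta_pos":[-1.6,-7,0],"spin":-13},{"fingers":8.7,"delta_pos":[-2.3,-10,0],"spin":-18},{"fingers":8.7,"delta_pos":[-3,-13,0],"spin":-23},{"fingers":8.7,"delta_pos":[-3.7,-16,0],"spin":-28},{"fingers":8.7,"delta_pos":[-4.4,-19,0.2],"spin":-33},{"fingers":8.7,"delta_pos":[-5,-21.6,0.4],"spin":-38},{"fingers":8.7,"delta_pos":[-5.4,-23.4,0.6],"spin":-42},{"fingers":8.7,"delta_pos":[-5.53,-24.07,0.64],"spin":-45},{"fingers":8.7,"delta_pos":[-5.53,-24.07,0.64],"spin":-45},{"fingers":8.7,"delta_pos":[-5.53,-24.07,0.64],"spin":-45}]'; python3 - <<'E'
from h import *
im=capture("wrist"); cv2.imwrite("pics/w5.png",im[:,:,::-1])
go(.442,-.0905,.022,36.3)
c=get_calibration("wrist"); print(proj(c,[[.442,-.0905,.066]]).round(0))
E
```

```text
time_s: 12.3
tcp_pos: [0.4411, -0.0905, 0.1488]
ee_rot: [[0.805, 0.593, -0.002], [0.593, -0.805, -0.0], [-0.002, -0.001, -1.0]]
wrist_force: [0.3, 0.4, 0.1]
gripper_width: 1.003
t 12.35 tcp [ 0.4413 -0.0908  0.149 ] yaw 36.31 J [  9.   8. -27.  -0. -55. 117.] F [ 0.07 -0.5  -0.47] grip mm 87.3
  delta cm [ 0.09  0.02 12.7 ] dist 12.7 spin options [   0. -180.]
[[283. 205.]]
```

View pics/w5.png

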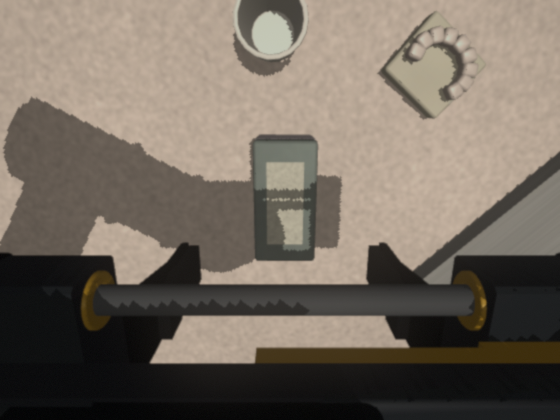

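The right tin is centred and square between the fingers, with its label at about (285,205). Descending, gripping and lifting.

```bash
python3 -m inch '[{"fingers":8.7,"delta_pos":[0.05,0,3],"spin":0},{"fingers":8.7,"delta_pos":[0.05,0,6],"spin":0},{"fingers":8.7,"delta_pos":[0.05,0,9],"spin":0},{"fingers":8.7,"delta_pos":[0.05,0,11],"spin":0},{"fingers":8.7,"delta_pos":[0.05,0,12],"spin":0},{"fingers":8.7,"delta_pos":[0.05,0,12.7],"spin":0},{"fingers":8.7,"delta_pos":[0.05,0,12.7],"spin":0},{"fingers":4,"delta_pos":[0.05,0,12.7],"spin":0},{"fingers":4,"delta_pos":[0.05,0,12.7],"spin":0},{"fingers":4,"delta_pos":[0.05,0,12.7],"spin":0},{"fingers":4,"delta_pos":[0.05,0,12.7],"spin":0},{"fingers":4,"delta_pos":[0.05,0,12.7],"spin":0},{"fingers":4,"delta_pos":[0.05,0,12.7],"spin":0},{"fingers":4,"delta_pos":[0.05,0,12.7],"spin":0}]'
```

```text
time_s: 13.75
tcp_pos: [0.4425, -0.0904, 0.0229]
ee_rot: [[0.805, 0.593, 0.0], [0.593, -0.805, -0.0], [0.0, 0.0, -1.0]]
wrist_force: [-1.1, 0.4, 3.8]
gripper_width: 0.597
```

```bash
python3 -m inch '[{"fingers":4,"delta_pos":[0,0,-0.5],"spin":0},{"fingers":4,"delta_pos":[0,0,-1.5],"spin":0},{"fingers":4,"delta_pos":[0,0,-3],"spin":0},{"fingers":4,"delta_pos":[0,0,-5],"spin":0},{"fingers":4,"delta_pos":[0,0,-7.5],"spin":0},{"fingers":4,"delta_pos":[0,0,-10],"spin":0},{"fingers":4,"delta_pos":[0,0,-11.5],"spin":0},{"fingers":4,"delta_pos":[0,0,-12],"spin":0},{"fingers":4,"delta_pos":[0,0,-12],"spin":0},{"fingers":4,"delta_pos":[0,0,-12],"spin":0},{"fingers":4,"delta_pos":[0,0,-12],"spin":0}]'; python3 - <<'E'
from h import *
for i in range(3):
    im=capture("side"); print(sense()["wrist_force"].round(2))
go(.4886,.2652,.142,-9.7)
go(.6086,-.3588,.142,-8.7)
E
```

```text
time_s: 14.85
tcp_pos: [0.4415, -0.0905, 0.1416]
ee_rot: [[0.806, 0.592, -0.002], [0.592, -0.806, -0.0], [-0.002, -0.001, -1.0]]
wrist_force: [1.1, 0.1, -0.9]
gripper_width: 0.592
[ 0.43 -0.58 -1.3 ]
[-0.37 -0.51 -1.15]
[-1.05 -0.41 -1.91]
t 15.0 tcp [ 0.442  -0.0905  0.1419] yaw 36.33 J [  9.   8. -28.  -0. -54. 117.] F [-1.05 -0.41 -1.91] grip mm 51.8
  delta cm [ 2.483e+01 -2.589e+01 -2.000e-02] dist 35.9 spin options [  46. -134.]
t 15.0 tcp [ 0.442  -0.0905  0.1419] yaw 36.33 J [  9.   8. -28.  -0. -54. 117.] F [-1.05 -0.41 -1.91] grip mm 51.8
  delta cm [-2.470e+00  3.149e+01 -3.000e-02] dist 31.6 spin options [  45. -135.]
```

It reads about −1.4 N, so roughly 0.13 kg: EMPTY, for the square tray.

```bash
python3 -m inch '[{"fingers":4,"delta_pos":[0.5,-0.5,0],"spin":1},{"fingers":4,"delta_pos":[1.5,-1.6,0],"spin":3},{"fingers":4,"delta_pos":[3.2,-3.3,0],"spin":6},{"fingers":4,"delta_pos":[5,-5.2,0],"spin":10},{"fingers":4,"delta_pos":[6.8,-7.1,0],"spin":14},{"fingers":4,"delta_pos":[8.6,-9,0],"spin":18},{"fingers":4,"delta_pos":[10.4,-10.9,0],"spin":22},{"fingers":4,"delta_pos":[12.2,-12.7,0],"spin":26},{"fingers":4,"delta_pos":[14,-14.6,0],"spin":30},{"fingers":4,"delta_pos":[15.8,-16.5,0],"spin":34},{"fingers":4,"delta_pos":[17.6,-18.4,0],"spin":37},{"fingers":4,"delta_pos":[19.4,-20.3,0],"spin":40},{"fingers":4,"delta_pos":[21.2,-22.1,0],"spin":43},{"fingers":4,"delta_pos":[22.8,-23.8,0],"spin":45},{"fingers":4,"delta_pos":[24.1,-25.1,0],"spin":46},{"fingers":4,"delta_pos":[24.83,-25.89,0],"spin":46},{"fingers":4,"delta_pos":[24.83,-25.89,0],"spin":46},{"fingers":4,"delta_pos":[24.83,-25.89,0],"spin":46}]'; python3 - <<'E'
from h import *
im=capture("wrist"); cv2.imwrite("pics/w6.png",im[:,:,::-1])
im=capture("scene"); cv2.imwrite("pics/s6.png",im[:,:,::-1])
go(.4886,.2652,.0265,-9.7)
E
```

```text
time_s: 16.8
tcp_pos: [0.4886, 0.2646, 0.1422]
ee_rot: [[0.986, -0.168, -0.001], [-0.168, -0.986, -0.001], [-0.001, 0.001, -1.0]]
wrist_force: [0.1, 0.4, -1.1]
gripper_width: 0.596
t 16.9 tcp [0.4887 0.2643 0.1425] yaw -9.7 J [ 45.  18. -14.  -0. -58.  35.] F [-0.41 -0.04 -2.13] grip mm 52.2
  delta cm [-0.02 -0.09 11.6 ] dist 11.6 spin options [ -0. 180.]
```

View pics/w6.png

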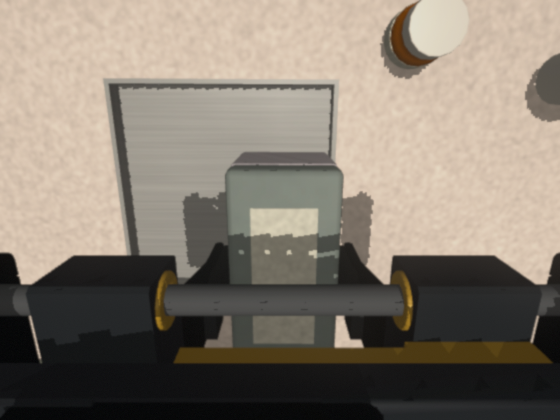

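View pics/s6.png

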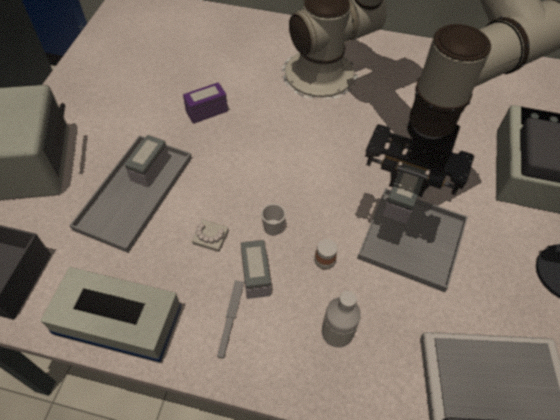

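```bash
python3 - <<'E'
from h import *
c=get_calibration("wrist")
P=ray(c,[(107,81),(338,82)],.022); print(P.round(4), np.linalg.norm(P[0]-P[1]))
d=P[0]-P[1]; d/=np.linalg.norm(d); n=np.array([d[1],-d[0],0]); n*=np.sign(n[0]); ctr=(P[0]+P[1])/2-n*.1
print("centre",ctr.round(4),"yaw",np.degrees(np.arctan2(n[1],n[0])))
s=sense()["tcp_pos"]; print("tcp in tray", ((s-ctr)@n).round(4), ((s-ctr)@d).round(4))
E
```

```text
[[0.6121 0.3951 0.022 ]
 [0.5781 0.2016 0.022 ]] 0.1964484580029932
centre [0.4966 0.3157 0.022 ] yaw -9.946972296756405
tcp in tray 0.0011 -0.0519
```

The wrist view confirms the square tray at (0.497, 0.316), with the tin 18 mm inside the nearest wall. Lowering it.

```bash
python3 -m inch '[{"fingers":4,"delta_pos":[0,-0.1,1],"spin":0},{"fingers":4,"delta_pos":[0,-0.1,3],"spin":0},{"fingers":4,"delta_pos":[0,-0.1,5],"spin":0},{"fingers":4,"delta_pos":[0,-0.1,7],"spin":0},{"fingers":4,"delta_pos":[0,-0.1,8.5],"spin":0},{"fingers":4,"delta_pos":[0,-0.1,9.5],"spin":0},{"fingers":4,"delta_pos":[0,-0.1,10.2],"spin":0},{"fingers":4,"delta_pos":[0,-0.1,10.7],"spin":0},{"fingers":4,"delta_pos":[0,-0.1,11.1],"spin":0},{"fingers":4,"delta_pos":[0,-0.1,11.3],"spin":0},{"fingers":4,"delta_pos":[0,-0.1,11.4],"spin":0},{"fingers":4,"delta_pos":[0,-0.1,11.5],"spin":0},{"fingers":4,"delta_pos":[0,-0.1,11.5],"spin":0},{"fingers":4,"delta_pos":[0,-0.1,11.5],"spin":0}]'; python3 -c "
from h import *
go(.4886,.2652,.0265,-9.7)"
```

```text
time_s: 18.3
tcp_pos: [0.4893, 0.2663, 0.0279]
ee_rot: [[0.986, -0.168, 0.0], [-0.168, -0.986, 0.0], [0.0, -0.0, -1.0]]
wrist_force: [-1.0, 0.6, -1.9]
gripper_width: 0.597
t 18.3 tcp [0.4893 0.2663 0.0279] yaw -9.66 J [ 45.  26. -21.   0. -43.  35.] F [-0.98  0.56 -1.92] grip mm 51.9
  delta cm [-0.05  0.12  0.14] dist 0.2 spin options [   0. -180.]
```

```bash
python3 -m inch '[{"fingers":4,"delta_pos":[0,0,0.05],"spin":0},{"fingers":4,"delta_pos":[0,0,0.1],"spin":0},{"fingers":4,"delta_pos":[0,0,0.1],"spin":0},{"fingers":4,"delta_pos":[0,0,0.1],"spin":0}]'; python3 -c "
from h import *
go(.4886,.2652,.0265,-9.7)"
```

```text
time_s: 18.7
tcp_pos: [0.4892, 0.2663, 0.0269]
ee_rot: [[0.986, -0.168, 0.0], [-0.168, -0.986, 0.0], [0.0, -0.0, -1.0]]
wrist_force: [-0.8, 1.1, 0.9]
gripper_width: 0.595
t 18.7 tcp [0.4892 0.2663 0.0269] yaw -9.66 J [ 45.  26. -21.   0. -43.  35.] F [-0.82  1.14  0.92] grip mm 51.8
  delta cm [-0.04  0.12  0.04] dist 0.1 spin options [   0. -180.]
```

Contact: the force has gone positive. Releasing and retreating.

```bash
python3 -m inch '[{"fingers":6.6,"delta_pos":[0,0,0],"spin":0},{"fingers":6.6,"delta_pos":[0,0,0],"spin":0},{"fingers":6.6,"delta_pos":[0,0,0],"spin":0},{"fingers":6.6,"delta_pos":[0,0,0],"spin":0},{"fingers":6.6,"delta_pos":[0,0,-1],"spin":0},{"fingers":6.6,"delta_pos":[0,0,-3],"spin":0},{"fingers":6.6,"delta_pos":[0,0,-6],"spin":0},{"fingers":6.6,"delta_pos":[0,0,-9],"spin":0},{"fingers":8.7,"delta_pos":[0,0,-12],"spin":0},{"fingers":8.7,"delta_pos":[0,0,-13],"spin":0},{"fingers":8.7,"delta_pos":[0,0,-13],"spin":0}]'; python3 - <<'E'
from h import *
im=capture("wrist"); cv2.imwrite("pics/w7.png",im[:,:,::-1])
go(.6785,-.005,.155,22.2)
E
```

```text
time_s: 19.8
tcp_pos: [0.49, 0.267, 0.1588]
ee_rot: [[0.986, -0.168, 0.003], [-0.168, -0.986, 0.003], [0.003, -0.004, -1.0]]
wrist_force: [-0.2, 0.5, -0.9]
gripper_width: 0.941
t 19.85 tcp [0.489  0.2663 0.1569] yaw -9.68 J [ 45.  17. -13.  -0. -60.  35.] F [-0.27  0.16 -1.71] grip mm 84.1
  delta cm [23.24 23.55  0.17] dist 33.1 spin options [-31.9 148.1]
```

View pics/w7.png

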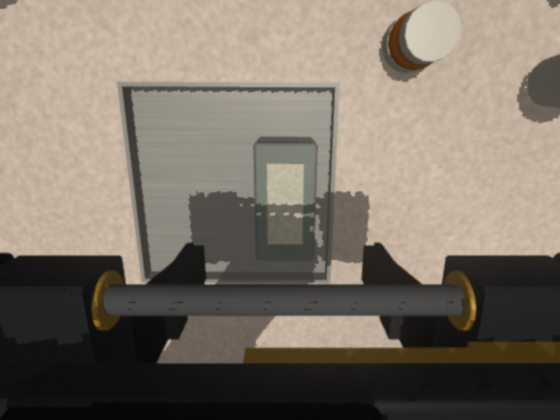

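The second tin stands in the square tray, seen at (285,200). Moving to the far tin.

```bash
python3 -m inch '[{"fingers":8.7,"delta_pos":[1,1,0],"spin":-2},{"fingers":8.7,"delta_pos":[3,3,0],"spin":-5},{"fingers":8.7,"delta_pos":[5.2,5.3,0],"spin":-8},{"fingers":8.7,"delta_pos":[7.4,7.5,0],"spin":-11},{"fingers":8.7,"delta_pos":[9.6,9.7,0],"spin":-14},{"fingers":8.7,"delta_pos":[11.8,12,0],"spin":-17},{"fingers":8.7,"delta_pos":[14,14.2,0],"spin":-20},{"fingers":8.7,"delta_pos":[16.2,16.4,0],"spin":-23},{"fingers":8.7,"delta_pos":[18.4,18.6,0],"spin":-26},{"fingers":8.7,"delta_pos":[20.6,20.9,0],"spin":-29},{"fingers":8.7,"delta_pos":[22.3,22.6,0.1],"spin":-31},{"fingers":8.7,"delta_pos":[23.24,23.55,0.17],"spin":-31.9},{"fingers":8.7,"delta_pos":[23.24,23.55,0.17],"spin":-31.9},{"fingers":8.7,"delta_pos":[23.24,23.55,0.17],"spin":-31.9}]'; python3 - <<'E'
from h import *
im=capture("wrist"); cv2.imwrite("pics/w8.png",im[:,:,::-1])
go(.6785,-.005,.022,22.2)
c=get_calibration("wrist"); print(proj(c,[[.6785,-.005,.066]]).round(0))
E
```

```text
time_s: 21.25
tcp_pos: [0.6777, -0.0049, 0.1529]
ee_rot: [[0.926, 0.378, -0.004], [0.378, -0.926, -0.0], [-0.003, -0.001, -1.0]]
wrist_force: [0.2, 0.6, 0.1]
gripper_width: 1.001
t 21.3 tcp [ 0.6778 -0.0045  0.1536] yaw 22.23 J [ 13.  29.   5.  -0. -66.  99.] F [-0.11  0.03 -0.34] grip mm 87.1
  delta cm [ 0.08  0.08 13.16] dist 13.2 spin options [   0. -180.]
[[284. 203.]]
```

View pics/w8.png

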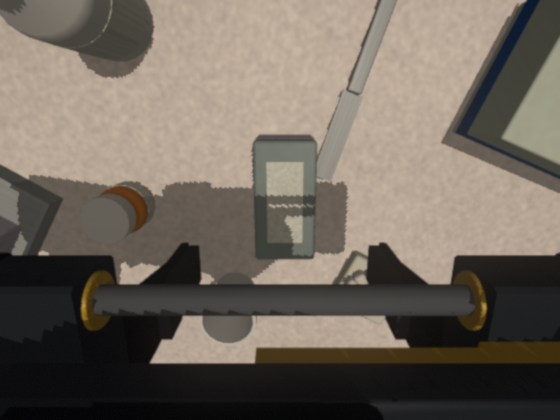

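The far tin is centred, with its label at (285,205). The spatula's end is at (325,178), only 10 mm high, and the finger tips stay at 22 mm, so they pass above it.

```bash
python3 -m inch '[{"fingers":8.7,"delta_pos":[0.05,0.03,3],"spin":0},{"fingers":8.7,"delta_pos":[0.05,0.03,6],"spin":0},{"fingers":8.7,"delta_pos":[0.05,0.03,9],"spin":0},{"fingers":8.7,"delta_pos":[0.05,0.03,11],"spin":0},{"fingers":8.7,"delta_pos":[0.05,0.03,12.3],"spin":0},{"fingers":8.7,"delta_pos":[0.05,0.03,13.05],"spin":0},{"fingers":8.7,"delta_pos":[0.05,0.03,13.05],"spin":0},{"fingers":4,"delta_pos":[0.05,0.03,13.05],"spin":0},{"fingers":4,"delta_pos":[0.05,0.03,13.05],"spin":0},{"fingers":4,"delta_pos":[0.05,0.03,13.05],"spin":0},{"fingers":4,"delta_pos":[0.05,0.03,13.05],"spin":0},{"fingers":4,"delta_pos":[0.05,0.03,13.05],"spin":0},{"fingers":4,"delta_pos":[0.05,0.03,13.05],"spin":0},{"fingers":4,"delta_pos":[0.05,0.03,13.05],"spin":0}]'
```

```text
time_s: 22.7
tcp_pos: [0.6795, -0.0051, 0.0248]
ee_rot: [[0.926, 0.378, 0.0], [0.378, -0.926, -0.0], [0.0, 0.0, -1.0]]
wrist_force: [-1.0, 0.6, 2.2]
gripper_width: 0.592
```

```bash
python3 -m inch '[{"fingers":4,"delta_pos":[0,0,-0.5],"spin":0},{"fingers":4,"delta_pos":[0,0,-1.5],"spin":0},{"fingers":4,"delta_pos":[0,0,-3],"spin":0},{"fingers":4,"delta_pos":[0,0,-5],"spin":0},{"fingers":4,"delta_pos":[0,0,-7.5],"spin":0},{"fingers":4,"delta_pos":[0,0,-10],"spin":0},{"fingers":4,"delta_pos":[0,0,-11.5],"spin":0},{"fingers":4,"delta_pos":[0,0,-12],"spin":0},{"fingers":4,"delta_pos":[0,0,-12],"spin":0},{"fingers":4,"delta_pos":[0,0,-12],"spin":0},{"fingers":4,"delta_pos":[0,0,-12],"spin":0}]'; python3 - <<'E'
from h import *
for i in range(3):
    im=capture("side"); print(sense()["wrist_force"].round(2))
cv2.imwrite("pics/s9.png",im[:,:,::-1])
go(.5061,.3655,.145,-9.8)
go(.6086,-.3588,.145,-8.7)
E
```

```text
time_s: 23.8
tcp_pos: [0.6784, -0.0051, 0.1429]
ee_rot: [[0.926, 0.378, -0.003], [0.378, -0.926, -0.0], [-0.003, -0.001, -1.0]]
wrist_force: [-0.0, 0.2, -4.9]
gripper_width: 0.594
[-0.68  0.58 -5.44]
[ 0.26 -0.03 -4.46]
[ 0.02 -0.39 -5.84]
t 23.95 tcp [ 0.6789 -0.0051  0.1434] yaw 22.23 J [ 13.  29.   5.  -0. -65.  99.] F [ 0.02 -0.39 -5.84] grip mm 51.9
  delta cm [ -1.97 -40.84  -0.14] dist 40.9 spin options [  32. -148.]
t 23.95 tcp [ 0.6789 -0.0051  0.1434] yaw 22.23 J [ 13.  29.   5.  -0. -65.  99.] F [ 0.02 -0.39 -5.84] grip mm 51.9
  delta cm [-19.89  30.08  -0.14] dist 36.1 spin options [  30.9 -149.1]
```

View pics/s9.png

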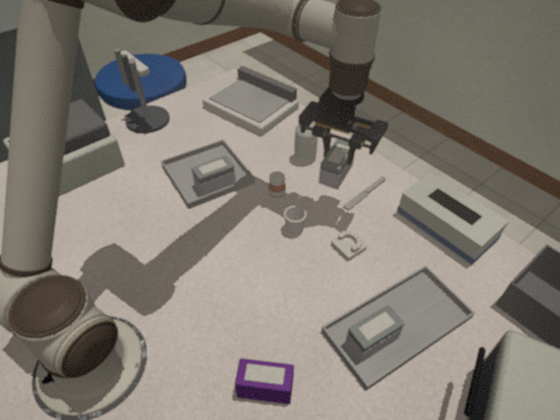

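It reads about −5.2 N, so roughly 0.53 kg: FULL, for the long tray's free end.

```bash
python3 -m inch '[{"fingers":4,"delta_pos":[-0.4,0.6,0],"spin":1},{"fingers":4,"delta_pos":[-1.3,1.9,0],"spin":3},{"fingers":4,"delta_pos":[-2.5,3.8,0],"spin":5},{"fingers":4,"delta_pos":[-3.9,5.9,0],"spin":7},{"fingers":4,"delta_pos":[-5.3,8,0],"spin":9},{"fingers":4,"delta_pos":[-6.7,10.1,0],"spin":11},{"fingers":4,"delta_pos":[-8.1,12.2,0],"spin":13},{"fingers":4,"delta_pos":[-9.5,14.3,0],"spin":15},{"fingers":4,"delta_pos":[-10.9,16.4,0],"spin":17},{"fingers":4,"delta_pos":[-12.3,18.5,0],"spin":19},{"fingers":4,"delta_pos":[-13.7,20.6,0],"spin":21},{"fingers":4,"delta_pos":[-15.1,22.8,0],"spin":24},{"fingers":4,"delta_pos":[-16.5,25,0],"spin":27},{"fingers":4,"delta_pos":[-17.9,27.1,0],"spin":29},{"fingers":4,"delta_pos":[-19,28.8,0],"spin":30.5},{"fingers":4,"delta_pos":[-19.6,29.7,0],"spin":30.9},{"fingers":4,"delta_pos":[-19.89,30.08,0],"spin":30.9},{"fingers":4,"delta_pos":[-19.89,30.08,0],"spin":30.9},{"fingers":4,"delta_pos":[-19.89,30.08,0],"spin":30.9}]'; python3 - <<'E'
from h import *
im=capture("wrist"); cv2.imwrite("pics/w10.png",im[:,:,::-1])
im=capture("side"); cv2.imwrite("pics/s10.png",im[:,:,::-1])
go(.6086,-.3588,.029,-8.7)
E
```

```text
time_s: 25.85
tcp_pos: [0.6093, -0.3579, 0.1444]
ee_rot: [[0.989, -0.15, -0.0], [-0.15, -0.989, 0.0], [-0.0, -0.0, -1.0]]
wrist_force: [-0.3, -0.2, -5.4]
gripper_width: 0.594
t 25.95 tcp [ 0.6094 -0.3577  0.1445] yaw -8.58 J [-17.  32.   9.  -0. -67.  99.] F [ 1.05 -0.75 -5.15] grip mm 52.1
  delta cm [-0.07  0.13 11.55] dist 11.6 spin options [ 1.000e-01 -1.799e+02]
```

View pics/w10.png

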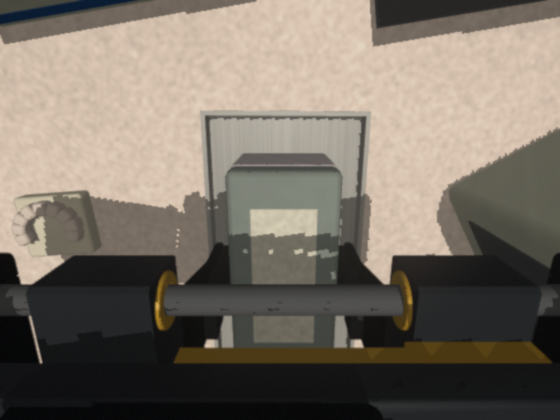

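View pics/s10.png

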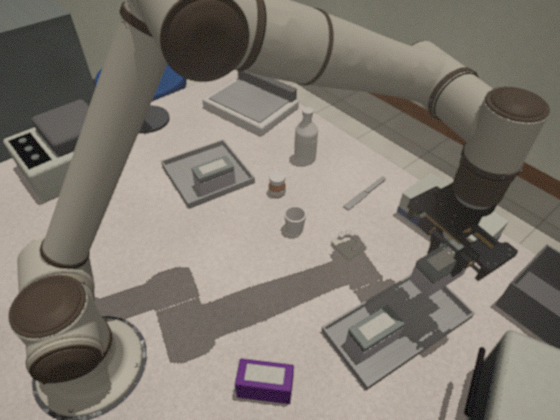

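```bash
python3 - <<'E'
from h import *
c=get_calibration("wrist")
P=ray(c,[(202,112),(369,112)],.022); print(P.round(4), np.linalg.norm(P[0]-P[1]))
d=P[0]-P[1]; d/=np.linalg.norm(d); n=np.array([d[1],-d[0],0]); n*=np.sign(n[0]); ctr=(P[0]+P[1])/2-n*.15
print("centre",ctr.round(4),"yaw",np.degrees(np.arctan2(n[1],n[0])))
s=sense()["tcp_pos"]; print("tcp in tray", ((s-ctr)@n).round(4), ((s-ctr)@d).round(4))
E
```

```text
[[ 0.6934 -0.2983  0.022 ]
 [ 0.6715 -0.4431  0.022 ]] 0.14644143300314538
centre [ 0.5341 -0.3483  0.022 ] yaw -8.59393146609089
tcp in tray 0.0758 0.0019
```

Tray confirmed at (0.534, −0.348), with the tin 76 mm along it and 2 mm off the centre line. Lowering it.

```bash
python3 -m inch '[{"fingers":4,"delta_pos":[0,0.15,1],"spin":0},{"fingers":4,"delta_pos":[0,0.15,3],"spin":0},{"fingers":4,"delta_pos":[0,0.15,5],"spin":0},{"fingers":4,"delta_pos":[0,0.15,7],"spin":0},{"fingers":4,"delta_pos":[0,0.15,8.5],"spin":0},{"fingers":4,"delta_pos":[0,0.15,9.5],"spin":0},{"fingers":4,"delta_pos":[0,0.15,10.2],"spin":0},{"fingers":4,"delta_pos":[0,0.15,10.7],"spin":0},{"fingers":4,"delta_pos":[0,0.15,11.1],"spin":0},{"fingers":4,"delta_pos":[0,0.15,11.3],"spin":0},{"fingers":4,"delta_pos":[0,0.15,11.4],"spin":0},{"fingers":4,"delta_pos":[0,0.15,11.5],"spin":0},{"fingers":4,"delta_pos":[0,0.15,11.5],"spin":0},{"fingers":4,"delta_pos":[0,0.15,11.5],"spin":0}]'; python3 -c "
from h import *
go(.6086,-.3588,.029,-8.7)"
```

```text
time_s: 27.35
tcp_pos: [0.6089, -0.3603, 0.0297]
ee_rot: [[0.989, -0.151, 0.0], [-0.151, -0.989, -0.0], [0.0, 0.0, -1.0]]
wrist_force: [0.0, -0.8, -5.2]
gripper_width: 0.594
t 27.35 tcp [ 0.6089 -0.3603  0.0297] yaw -8.66 J [-18.  38.   2.   0. -54.  99.] F [ 0.03 -0.84 -5.2 ] grip mm 51.7
  delta cm [-0.05 -0.14  0.07] dist 0.2 spin options [   0. -180.]
```

```bash
python3 -m inch '[{"fingers":4,"delta_pos":[0,0,0.05],"spin":0},{"fingers":4,"delta_pos":[0,0,0.1],"spin":0},{"fingers":4,"delta_pos":[0,0,0.15],"spin":0},{"fingers":4,"delta_pos":[0,0,0.15],"spin":0},{"fingers":4,"delta_pos":[0,0,0.15],"spin":0}]'; python3 -c "
from h import *
go(.6086,-.3588,.029,-8.7)"
```

```text
time_s: 27.85
tcp_pos: [0.6089, -0.3603, 0.0288]
ee_rot: [[0.989, -0.15, 0.001], [-0.15, -0.989, -0.0], [0.001, 0.0, -1.0]]
wrist_force: [-1.1, 0.8, -0.2]
gripper_width: 0.594
t 27.85 tcp [ 0.6089 -0.3603  0.0288] yaw -8.66 J [-18.  38.   2.   0. -54.  99.] F [-1.09  0.84 -0.24] grip mm 51.7
  delta cm [-0.06 -0.14 -0.02] dist 0.2 spin options [   0. -180.]
```

The tray is carrying the weight (force about 0). Releasing and retreating.

```bash
python3 -m inch '[{"fingers":6.6,"delta_pos":[0,0,0],"spin":0},{"fingers":6.6,"delta_pos":[0,0,0],"spin":0},{"fingers":6.6,"delta_pos":[0,0,0],"spin":0},{"fingers":6.6,"delta_pos":[0,0,0],"spin":0},{"fingers":6.6,"delta_pos":[0,0,-1],"spin":0},{"fingers":6.6,"delta_pos":[0,0,-3],"spin":0},{"fingers":6.6,"delta_pos":[0,0,-6],"spin":0},{"fingers":6.6,"delta_pos":[0,0,-9],"spin":0},{"fingers":6.6,"delta_pos":[0,0,-12],"spin":0},{"fingers":6.6,"delta_pos":[0,0,-15],"spin":0},{"fingers":6.6,"delta_pos":[0,0,-17],"spin":0},{"fingers":6.6,"delta_pos":[-3,-3,-18],"spin":0},{"fingers":6.6,"delta_pos":[-6,-7,-18],"spin":0},{"fingers":6.6,"delta_pos":[-9,-11,-18],"spin":0},{"fingers":6.6,"delta_pos":[-12,-15,-18],"spin":0},{"fingers":6.6,"delta_pos":[-14,-18,-18],"spin":0},{"fingers":6.6,"delta_pos":[-15,-20,-18],"spin":0},{"fingers":6.6,"delta_pos":[-15,-20,-18],"spin":0}]'; python3 - <<'E'
from h import *
for n in("scene","side","wrist"):
    im=capture(n); cv2.imwrite(f"pics/fin_{n}.png",cv2.resize(cv2.convertScaleAbs(im[:,:,::-1],alpha=1.2),(784,588)))
    if n!="wrist":
        c=get_calibration(n)
        for t in ("cup","jar","cast","rinse_bottle","spatula"):
            for r in spot_point(n,t)[:1]: print(n,t,round(r["conf"],2),ray(c,np.array(r["location"])*[560,420],0)[0].round(3))
E
```

```text
time_s: 29.65
tcp_pos: [0.49, -0.1381, 0.2096]
ee_rot: [[0.989, -0.147, 0.003], [-0.147, -0.989, 0.0], [0.002, -0.001, -1.0]]
wrist_force: [0.3, -0.5, 0.2]
gripper_width: 0.758
scene cup 0.73 [ 0.558 -0.006 -0.   ]
scene jar 0.65 [ 0.609  0.133 -0.   ]
scene cast 0.72 [ 0.612 -0.129  0.   ]
scene rinse_bottle 0.72 [0.763 0.185 0.   ]
scene spatula 0.55 [ 0.786 -0.029  0.   ]
side cup 0.84 [ 0.545 -0.     0.   ]
side jar 0.64 [0.602 0.132 0.   ]
side cast 0.56 [ 0.611 -0.13  -0.   ]
side spatula 0.53 [ 0.792 -0.025  0.   ]
```

View pics/fin_scene.png

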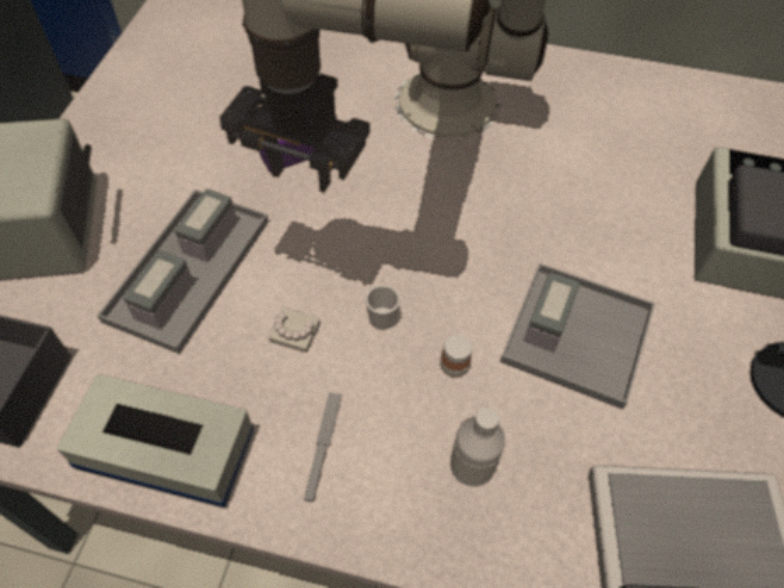

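View pics/fin_side.png

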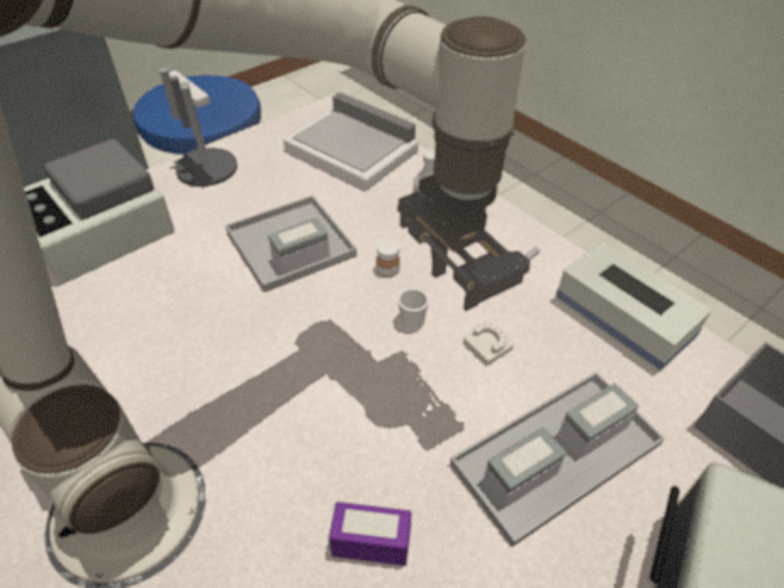

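Both pictures show two tins upright in the long tray and one in the square tray. The bystanders and the purple tin are where they were, and the gripper is clear. Handing in.

```bash
python3 -c "
from station import *
print(sense()['time_s'], finish_job())"
```

```text
the job is handed in; nothing more can be done
30.3 None
```

I weighed and sorted all three tins and handed the job in at 30.3 s, within the 72 s limit. The left tin (about 0.57 kg) and the far tin (about 0.53 kg) were full and now stand in the long tray. The right tin (about 0.13 kg) was empty and stands in the square tray. I lowered each one until the wrist force showed the tray taking its weight, then released it.

- **Final check:** the scene and side pictures show all three tins upright and flat inside their trays, and the gripper empty and well clear.
- **Bystanders:** the cup, jar, cast, spatula and bottle read within about 1 cm of their first positions, about the spread between the two cameras. In the last check the network did not find the rinse bottle from the side, where the gripper partly hid it; the scene camera showed it in place. The purple look-alike was not touched.
- **Disagreement:** my first rim-outline fit put the trays up to about 17 mm apart between the two cameras. I dropped it for a fit of the whole tray outline, and the wrist camera then agreed with that to about 2 mm.

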